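Set the model-eye carriage to its arrow mark

ROBOT

A 6-joint arm with a two-finger parallel gripper is mounted at the origin on the work surface. World frame = base frame: x ahead of the robot, y to its left, z up, the work surface at z = 0. Lengths are in mm, angles in rad, forces in N, time in s.
With the tool pointing down it reaches from about 275 to 875 mm from the base axis. Payload 12.5 kg.
Tool frame: the origin (TCP) lies between the finger pads; the fingertips stand 8 mm ahead of it and the grasp point (between the pads) lies 11 mm behind it (arm.tcp_to_tips is the distance from the TCP to the fingertips, in mm); z points along the fingers, y is the direction in which the jaws open and shut (so a half turn about z gives the same grasp; the last joint's range is limited). The gripper opens to 85 mm and grips with 20 to 120 N. Pads are 22 mm wide; open, the fingers measure 114 mm over their backs; the gripper's body (76 mm by 85 mm) begins 54 mm behind the grasp point. The pads swing forward as they close: fully open they stand 13 mm farther back than shut.
Start: joints at [1.071, 0.351, 1.652, -0, 1.139, -0.085], TCP at [221.622, 503.357, 239.29] pointing down, gripper open.
Joint ranges: [-2.75, 2.75], [-0.79, 2.1], [0.01, 2.65], [-1.57, 4.71], [0.07, 3.14], [-2.87, 2.87]. Speed limits (rad/s): [2.22, 2.22, 2.79, 3.14, 3.14, 3.14].

INTERFACE

Orientations are given as a unit quaternion [x, y, z, w].
In Python, from station import arm, camera, camera_params gives the robot as it stands. The module is installed in compiled form; this text tells all that it offers.
- The arm moves only by the tool servo_tool, never from a script. Its argument "rows" is a list of rows, each a list of 7 numbers: the shift along the tool's x, y, z in m, then the turn, a rotation vector about the tool's x, y, z in degrees, then the opening, from 0 (shut) to 1 (fully open). In form: [[dx, dy, dz, rx, ry, rz, hand], ...]. A call has 1 to 20 rows; each row is the pose to reach, as a shift and turn from the pose measured when the call began, along the tool's axes at that moment; what a row does not reach only later rows make up. A row lasts 1/12 s, in which the tool goes at most 41.7 mm and 7.16 degrees, less where a joint would pass 70% of its speed; a pose out of reach is approached as far as the arm can. A call with a gripper value outside its range is refused whole. The fingers move at their own pace and stop on an object; "grip_force" is the grip in N (left out, the last holds). Time passes only in rows, so rows that repeat a pose let the fingers close. It gives the time, the measured TCP pose, the force and the opening at its end, in the units of the state.
- arm.state(): the state, without advancing time (a new reading comes with each control period).
- camera(name): name is "scene" or "top" or "wrist"; returns (picture, depth): 420x560x3 uint8, red, green, blue; 420x560 float32, mm along the optical axis (not along the pixel's ray), 0 where there is no reading.
- camera_params(name): a dict with "camera_matrix" (3x3 intrinsics, pixels), "dist" ([k1, k2, p1, p2, k3] as OpenCV has them; the pictures are not rectified), "camera_from_world" (4x4, takes a point from world to camera coordinates). Camera axes: x right, y down, z forward; pixel columns grow to the right and rows downward; lengths in mm; the calibration is good to about 2 mm. A picture is of the moment at which its call begins: read the wrist's pose just before it. camera_params takes no time and is no camera call; for the wrist camera it gives the pose at the moment of the call.
- arm.hand_in(): hands the job in, once; it reports no verdict.
The state is a dict: "t": time; "joint_positions": joint angles; "dq": joint speeds; "joint_efforts": joint torques, N m; "eef_pos": TCP position; "ee_rot": TCP orientation; "wrist_force": force on the tool from outside, world axes, zero at the start; "moment": the same for the moment, N m; "gripper_width": finger opening in mm.
Only numpy, scipy, OpenCV 4.12 (cv2) and the standard library are available. Lean on these libraries where they do the work, as an engineer would, in place of code of your own. Each camera call takes 0.05 s, during which the arm holds its last target.

TASK

Before the refractor's morning check, set the model-eye stand: turn its bar-grip knob until the carriage's pointer stands directly opposite the arrow-shaped mark (not the round stud), then let go. Use only that knob: do not touch the carriage, and leave the round lock knob as it is.

Things in the scene. Friction and masses are not known exactly. Their poses are not given: they have to be found in the camera images.
- drive_knob_grip (a point): Black bar-grip knob near the robot, left or right on the fixed light grey stand. Upright bar 48 mm long (its x axis), 14 thick (y), on a 50 mm grey disc. Point: on the upright axis, 12 mm below the bar's top, 28 above the disc; pinch here from above. Stays where left; stops 1.6 rad either side of mid; turn needed 0.6 to 1.3 rad. Counter-clockwise from above drives the carriage to its +y, 50 mm per rad.
- carriage: Aluminium block 50 x 50 x 22 mm with a white model eye on top (to 77 mm above the origin), on a rail on the stand's far part. A dark flat pointer 7 mm wide juts 32 mm from its near side. Origin: the pointer's tip, upper face, 46 mm above the table. x: from the tip to the block, away from the robot; y: along the rail, to the left. Moved by the knob only.
- arrow_tip (a point): Wanted mark: fixed dark steel arrow (diamond head, straight tail), 22 mm wide, 39 long, 26 high on the stand, pointing to the rail. Point: its point, upper face, 46 mm above the table; x along the arrow to the rail, y along the rail to the left. When aligned the carriage origin has y = 0 here, x = 6 mm. A round steel stud, 22 mm across, on the other side of the scale's middle, is not the mark.
- lock_knob (a joint): Turn (rad, counter-clockwise positive, 0 at the start) of the round fluted black knob, 50 mm across, 37 high, 200 mm beside the bar-grip knob on the stand. Leave it alone.

How it is judged (in metres and radians):
At the end, for the whole second after the job is handed in: The pointer's tip stands opposite the arrow's point, within 10 mm along the rail, and the carriage is at rest (y of carriage in the frame of arrow_tip between -0.01 and 0.01 m and linear speed of carriage below 0.01 m/s); the robot touches nothing.
It fails at once if the carriage is pushed by the robot itself instead of by its knob (contact force between any of the fingers, the arm and carriage above 1 N).
It fails at once if the round lock knob is turned by more than 0.2 rad (value of joint lock_knob above 0.2 rad or value of joint lock_knob below -0.2 rad).
It also fails if it takes over 29 s, if anything falls off the work surface, if the arm or the gripper's body presses on something with over 40 N, if the wrist force passes 120 N, or if a joint passes its speed limit or range.

## Working session

There is one attempt and no reset: what is moved stays moved. The work goes in short steps, Python scripts to look and compute and a tool call to move; the robot and the scene stay as the last step left them, time stands still between calls to the robot, and variables do not carry over. Pictures are saved under pics/ and viewed, and the job is handed in when it is done.

Besides the shell and the picture viewer there is one more tool, called in YAML: its name, and indented under it one key for each argument. servo_tool: Moves the arm, as the interface text tells. Its arguments: {"type":"object","properties":{"rows":{"type":"array"},"grip_force":{"type":"number"}},"required":["rows"]}

```bash
mkdir -p pics; cat > h.py <<'E'
import numpy as np, cv2, json
from station import arm, camera, camera_params
def snap(n,tag):
    P=camera_params(n); im,d=camera(n)
    cv2.imwrite(f'pics/{tag}.png',im[:,:,::-1]); np.savez(f'pics/{tag}.npz',im=im,d=d,K=P['camera_matrix'],D=P['dist'],T=P['camera_from_world'])
    return im,d,P
def load(tag):
    return np.load(f'pics/{tag}.npz')
def ray(f,uv,z):
    K=np.array(f['K'],float);D=np.array(f['D'],float);T=np.array(f['T'],float)
    p=cv2.undistortPoints(np.array(uv,float).reshape(-1,1,2),K,D).reshape(-1,2)
    R=T[:3,:3];c=-R.T@T[:3,3]
    d=np.c_[p,np.ones(len(p))]@R
    return c+d*((z-c[2])/d[:,2])[:,None]
def cloud(f):
    K=np.array(f['K'],float);D=np.array(f['D'],float);T=np.array(f['T'],float);d=f['d']
    h,w=d.shape;u,v=np.meshgrid(np.arange(w),np.arange(h))
    p=cv2.undistortPoints(np.stack([u,v],-1).reshape(-1,1,2).astype(float),K,D).reshape(-1,2)
    X=np.c_[p,np.ones(len(p))]*d.reshape(-1,1)
    W=(X-T[:3,3])@T[:3,:3]
    W[d.ravel()==0]=np.nan
    return W.reshape(h,w,3)
E
python3 - <<'E'
from h import *
snap('top','top0');snap('scene','scene0')
s=arm.state();print(s['t'],s['eef_pos'],s['ee_rot'],s['gripper_width'])
E
```

```text
0.1 [221.49985481 503.12374001 238.81302534] [ 2.05924981e-01  9.78567647e-01 -4.87400035e-04 -1.60162467e-04] 85.44627757285338
```

View pics/top0.png

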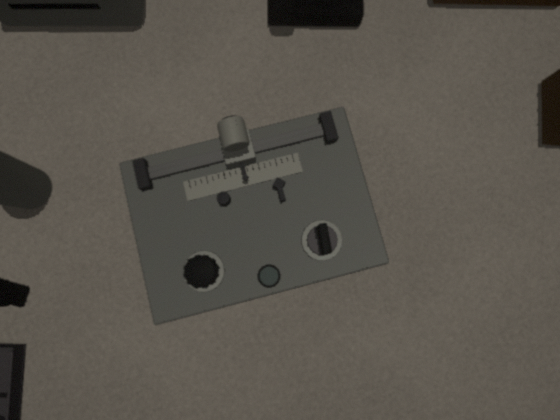

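View pics/scene0.png

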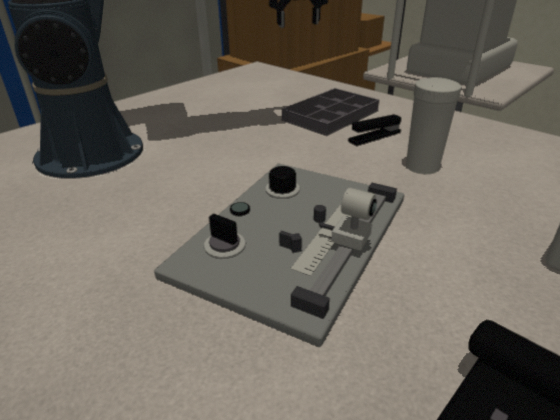

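The top view shows the bar knob at (322,239), the lock knob at (203,271), the arrow at (280,188), the stud at (224,199) and the pointer near (245,178). I'll enlarge and measure these.

```bash
python3 - <<'E'
from h import *
f=load('top0');im=f['im'];W=cloud(f)
c=im[100:290,180:370,::-1];c=np.clip(c.astype(float)*2.2,0,255).astype(np.uint8)
cv2.imwrite('pics/crop0.png',cv2.resize(c[:, :],None,fx=3.15,fy=3.15,interpolation=cv2.INTER_CUBIC))
for n,(u,v) in dict(bar=(322,236),disc=(335,240),lock=(203,271),arrow=(280,186),tail=(282,198),stud=(224,199),ptr=(245,178),stand=(260,230),table=(400,330)).items():
    print(n,W[v,u].round(1))
print(camera_params('top')['camera_matrix'])
E
```

```text
bar [539.2 -24.1  74.9]
disc [535.5 -49.8  33. ]
lock [484.6 158.3  62.8]
arrow [621.6  40.4  46.1]
tail [601.6  37.1  48.2]
stud [599.6 130.8  45.5]
ptr [634.1  97.3  47.4]
stand [551.8  73.   20.4]
table [ 388.4 -161.     1.6]
[[417.25420381   0.         277.66152406]
 [  0.         417.25420381 208.50089782]
 [  0.           0.           1.        ]]
```

View pics/crop0.png

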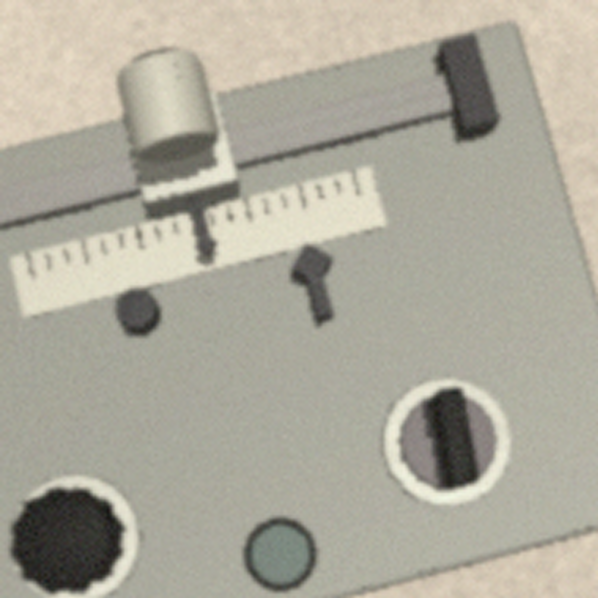

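```bash
cat > m.py <<'E'
from h import *
def mask(f,W,c,r,zlo,zhi):
    return (np.hypot(W[...,0]-c[0],W[...,1]-c[1])<r)&(W[...,2]>zlo)&(W[...,2]<zhi)
def edgeyaw(f,W):
    # rail direction from the stand outline
    m=(np.abs(W[...,2]-20)<6).astype(np.uint8)
    m=cv2.morphologyEx(m,cv2.MORPH_CLOSE,np.ones((25,25),np.uint8))
    n,l,s,c=cv2.connectedComponentsWithStats(m);i=1+np.argmax(s[1:,4])
    ct=max(cv2.findContours((l==i).astype(np.uint8),cv2.RETR_EXTERNAL,cv2.CHAIN_APPROX_NONE)[0],key=cv2.contourArea)
    P=ray(f,ct.reshape(-1,2),20)[:,:2].astype(np.float32)
    return cv2.minAreaRect(P)
E
python3 - <<'E'
from m import *
f=load('top0');W=cloud(f)
print(edgeyaw(f,W))
dark=f['im'].max(-1)
for n,c,r,lo,hi,z in [('bar',(535,-28),40,60,90,74),('arrow',(612,38),32,36,56,46),('lock',(484,158),40,45,80,57),('stud',(599,130),20,36,56,46)]:
    m=mask(f,W,c,r,lo,hi); v,u=np.nonzero(m)
    P=ray(f,np.c_[u,v],z)[:,:2].astype(np.float32)
    print(n,m.sum(),'zmed',np.nanmedian(W[m][:,2]),cv2.minAreaRect(P),P.mean(0))
m=mask(f,W,(640,98),60,36,56)&(dark<60);v,u=np.nonzero(m)
print(c for c in [])
E
```

```text
((582.2576904296875, 87.00827026367188), (279.2691955566406, 397.1304931640625), 15.053879737854004)
bar 301 zmed 73.50684724397394 ((535.830078125, -27.407470703125), (47.622406005859375, 15.13139533996582), 10.369783401489258) [535.52094  -27.506535]
arrow 162 zmed 46.10132790120442 ((617.3848266601562, 43.17332458496094), (38.28272247314453, 19.804872512817383), 3.4425711631774902) [619.1182   41.32701]
lock 903 zmed 62.701655686506356 ((483.7502746582031, 164.05101013183594), (50.79554748535156, 53.1572151184082), 0.5042186379432678) [484.00217 164.41304]
stud 150 zmed 45.98145106421177 ((602.0023803710938, 133.25523376464844), (21.358381271362305, 21.026121139526367), 1.2940478324890137) [601.7498  133.00668]
<generator object <genexpr> at 0x7fccf15e1780>
```

```bash
python3 - <<'E'
from m import *
f=load('top0');W=cloud(f)
a=np.radians(15.05);X=np.array([np.cos(a),np.sin(a)]);Y=np.array([-X[1],X[0]])
def prof(P):
    s=P@X;y=P@Y
    for lo in np.arange(np.floor(s.min()),s.max(),4):
        k=(s>=lo)&(s<lo+4)
        if k.any(): print(' x',lo,'y',y[k].min().round(1),y[k].max().round(1),'mid',((y[k].min()+y[k].max())/2).round(1),'mean',y[k].mean().round(1),k.sum())
for n,c,r in [('arrow',(612,38),32),('ptr',(637,98),35)]:
    m=mask(f,W,c,r,38,54)&(f['im'].max(-1)<75); v,u=np.nonzero(m)
    P=ray(f,np.c_[u,v],46)[:,:2];print(n);prof(P)
E
```

```text
arrow
 x 587.0 y -124.8 -116.9 mid -120.9 mean -120.9 12
 x 591.0 y -124.9 -117.4 mid -121.1 mean -120.9 13
 x 595.0 y -124.1 -117.0 mid -120.6 mean -120.9 12
 x 599.0 y -125.0 -116.7 mid -120.8 mean -121.0 13
 x 603.0 y -124.6 -117.1 mid -120.9 mean -120.7 13
 x 607.0 y -125.5 -115.6 mid -120.6 mean -120.9 15
 x 611.0 y -129.9 -111.4 mid -120.6 mean -120.8 26
 x 615.0 y -130.7 -110.2 mid -120.5 mean -120.8 30
 x 619.0 y -128.0 -114.6 mid -121.3 mean -121.1 20
 x 623.0 y -124.1 -119.0 mid -121.5 mean -121.1 6
ptr
 x 634.0 y -73.8 -67.1 mid -70.4 mean -70.6 11
 x 638.0 y -75.7 -65.9 mid -70.8 mean -70.4 15
 x 642.0 y -73.8 -67.1 mid -70.4 mean -70.6 11
 x 646.0 y -73.4 -67.9 mid -70.7 mean -70.7 10
 x 650.0 y -73.8 -67.1 mid -70.5 mean -70.2 10
 x 654.0 y -73.9 -67.1 mid -70.5 mean -70.6 11
 x 658.0 y -73.1 -67.5 mid -70.3 mean -70.6 10
 x 662.0 y -94.1 -47.0 mid -70.6 mean -70.3 46
 x 666.0 y -94.5 -47.4 mid -71.0 mean -71.6 28
```

Turn needed: the pointer is +50.5 mm from the arrow along the rail, so about 1.01 rad clockwise. I'll move above the knob first.

servo_tool:
  rows:
    - [-0.01,-0.007,0.001,0,0,-0.7,0.6]
    - [-0.03,-0.0215,0.002,0,0,-2,0.6]
    - [-0.06,-0.043,0.005,0,0,-4.1,0.6]
    - [-0.09,-0.0645,0.007,0,0,-6.1,0.6]
    - [-0.123,-0.088,0.01,0,0,-8.4,0.6]
    - [-0.155,-0.111,0.012,0,0,-10.6,0.6]
    - [-0.188,-0.1345,0.015,0,0,-12.8,0.6]
    - [-0.221,-0.158,0.017,0,0,-15,0.6]
    - [-0.253,-0.181,0.02,0,0,-17.2,0.6]
    - [-0.286,-0.2045,0.022,0,0,-19.4,0.6]
    - [-0.318,-0.228,0.025,0,0,-21.7,0.6]
    - [-0.351,-0.251,0.027,0,0,-23.9,0.6]
    - [-0.384,-0.2745,0.03,0,0,-26.1,0.6]
    - [-0.416,-0.298,0.032,0,0,-28.3,0.6]
    - [-0.446,-0.319,0.035,0,0,-30.4,0.6]
    - [-0.471,-0.337,0.037,0,0,-32.1,0.6]
    - [-0.489,-0.35,0.039,0,0,-33.3,0.6]
    - [-0.5014,-0.3588,0.039,0,0,-34.1,0.6]
    - [-0.5014,-0.3588,0.039,0,0,-34.1,0.6]
    - [-0.5014,-0.3588,0.039,0,0,-34.1,0.6]

```text
t: 1.77
eef_pos: [535.5, -27.6, 199.7]
ee_rot: [-0.089, 0.996, -0.0, -0.001]
wrist_force: [-0.1, 1.0, 0.2]
gripper_width: 51.2
```

```bash
python3 - <<'E'
from m import *
snap('wrist','w1')
s=arm.state();print(s['t'],s['eef_pos'],s['ee_rot'],s['gripper_width'],s['joint_positions'])
from scipy.spatial.transform import Rotation as R
print(R.from_quat(s['ee_rot']).as_matrix().round(3))
f=load('w1');W=cloud(f)
m=mask(f,W,(535,-28),40,60,90);v,u=np.nonzero(m)
if m.any():
    print(m.sum(),np.nanmedian(W[m][:,2]))
    print(cv2.minAreaRect(W[m][:,:2].astype(np.float32)),cv2.minAreaRect(ray(f,np.c_[u,v],73.5)[:,:2].astype(np.float32)))
E
```

```text
1.8167 [535.27843138 -26.96106328 199.83637901] [-8.97131236e-02  9.95967364e-01 -2.40138046e-04 -7.12768017e-04] 51.285904184540335 [-1.36816384e-01  3.71372229e-01  1.72832153e+00 -9.12410668e-04
  1.04318023e+00 -1.88682069e+00]
[[-0.984 -0.179 -0.001]
 [-0.179  0.984 -0.001]
 [ 0.001 -0.    -1.   ]]
1243 73.85112143969772
((534.24560546875, -30.050893783569336), (47.77159118652344, 13.97678279876709), 10.308551788330078) ((533.1453857421875, -30.204151153564453), (49.027923583984375, 13.669587135314941), 10.51895523071289)
```

View pics/w1.png

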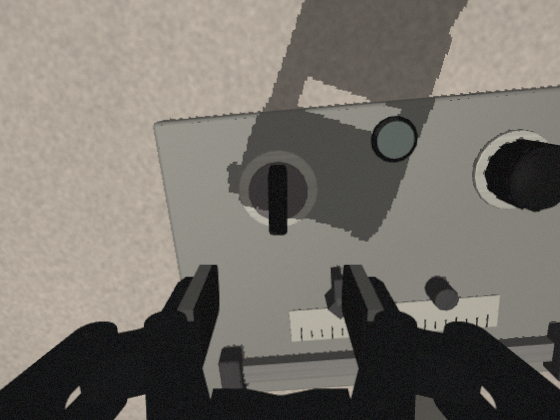

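servo_tool:
  rows:
    - [0,-0.0005,0.01,0,0,0,0.6]
    - [0,-0.0015,0.03,0,0,0,0.6]
    - [0,-0.0015,0.055,0,0,0,0.6]
    - [0,-0.0015,0.08,0,0,0,0.6]
    - [0,-0.0015,0.105,0,0,0,0.6]
    - [0,-0.0015,0.125,0,0,0,0.6]
    - [0,-0.0015,0.14,0,0,0,0.6]
    - [0,-0.0015,0.147,0,0,0,0.6]
    - [0,-0.0015,0.148,0,0,0,0.6]
    - [0,-0.0015,0.148,0,0,0,0.6]
  grip_force: 30

```text
t: 2.65
eef_pos: [535.2, -28.1, 51.9]
ee_rot: [-0.09, 0.996, -0.0, -0.001]
wrist_force: [0.1, -0.7, 0.7]
gripper_width: 51.3
```

```bash
python3 - <<'E'
from m import *
snap('wrist','w2')
s=arm.state();print(s['t'],s['eef_pos'],s['wrist_force'],s['gripper_width'])
E
```

```text
2.7 [535.6173344  -28.22607093  52.47713646] [-0.17969058 -0.44254815  0.37636816] 50.867909653519604
```

View pics/w2.png

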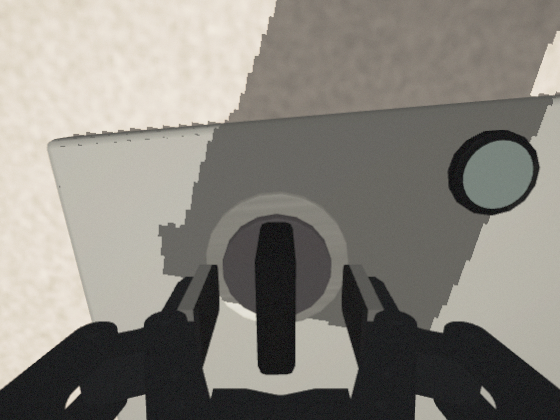

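The bar (columns 257–295) sits between the pads (217 and 343), about 1.5 mm off centre. I'll close the jaws.

servo_tool:
  rows:
    - [0,0,0,0,0,0,0.3]
    - [0,0,0,0,0,0,0.25]
    - [0,0,0,0,0,0,0.0]
    - [0,0,0,0,0,0,0.0]
    - [0,0,0,0,0,0,0.0]
    - [0,0,0,0,0,0,0.0]
    - [0,0,0,0,0,0,0.0]
    - [0,0,0,0,0,0,0.0]
  grip_force: 40

```text
t: 3.37
eef_pos: [536.2, -29.2, 53.4]
ee_rot: [-0.09, 0.996, -0.001, 0.001]
wrist_force: [-1.0, -8.4, 5.6]
gripper_width: 13.6
```

```bash
python3 - <<'E'
from m import *
for i in range(2):
    snap('wrist',f'w3_{i}')
    s=arm.state();print(s['t'],s['eef_pos'],s['wrist_force'],s['moment'],s['gripper_width'])
E
```

```text
3.4167 [536.21386425 -29.2066044   53.42769926] [-0.06780718 -6.64758184  6.44513545] [-1.08119909  0.25321273  0.0570221 ] 13.325808903061478
3.4667 [536.20170629 -29.2050096   53.42832047] [-2.30879595 -8.17356015  6.14191873] [-1.09861695  0.29722897  0.04891578] 13.492036443953742
```

View pics/w3_1.png

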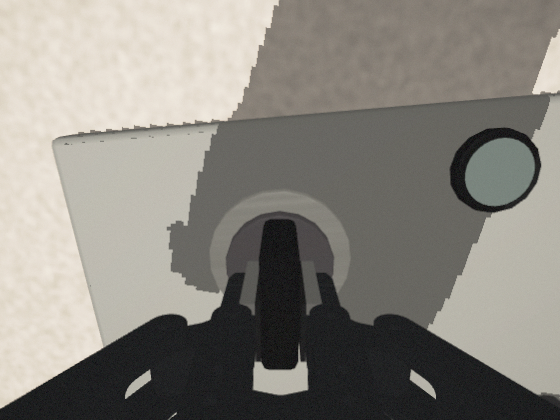

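Grip is good (13.5 mm, about 8 N lateral). I'll turn clockwise in two parts, with a check between.

servo_tool:
  rows:
    - [0,0,0,0,0,2,0]
    - [0,0,0,0,0,5,0]
    - [0,0,0,0,0,9,0]
    - [0,0,0,0,0,13,0]
    - [0,0,0,0,0,17,0]
    - [0,0,0,0,0,21,0]
    - [0,0,0,0,0,25,0]
    - [0,0,0,0,0,28,0]
    - [0,0,0,0,0,30,0]
    - [0,0,0,0,0,30,0]

```text
t: 4.3
eef_pos: [536.3, -29.7, 53.5]
ee_rot: [0.172, 0.985, -0.001, 0.001]
wrist_force: [-0.1, -6.3, -3.4]
gripper_width: 13.5
```

```bash
cat >> m.py <<'E'
a=np.radians(15.05);X=np.array([np.cos(a),np.sin(a)]);Y=np.array([-X[1],X[0]])
def pointer(f,W):
    # pointer searched in the strip in front of the block, dark, z about 46
    s=W[...,0]*X[0]+W[...,1]*X[1]; y=W[...,0]*Y[0]+W[...,1]*Y[1]
    m=(s>634)&(s<660)&(y>-190)&(y<-20)&(W[...,2]>38)&(W[...,2]<54)&(f['im'].max(-1)<75)
    v,u=np.nonzero(m);P=ray(f,np.c_[u,v],46)[:,:2]@Y
    m2=(s>580)&(s<628)&(y>-140)&(y<-105)&(W[...,2]>38)&(W[...,2]<54)&(f['im'].max(-1)<75)
    v,u=np.nonzero(m2);A=ray(f,np.c_[u,v],46)[:,:2]@Y
    return [(len(q),q.mean().round(2),q.min().round(1),q.max().round(1)) if len(q) else None for q in (P,A)]
E
python3 - <<'E'
from m import *
snap('top','t4');snap('scene','s4')
s=arm.state();print(s['t'],s['eef_pos'],s['ee_rot'],s['wrist_force'],s['moment'],s['gripper_width'])
f=load('t4');print(pointer(f,cloud(f)))
E
```

```text
4.4 [536.22777575 -29.68069271  53.49628248] [ 1.70351552e-01  9.85382254e-01 -1.16682634e-03  8.94669909e-04] [ 1.21395396 -6.75323547 -4.00767171] [-0.69512899 -0.10742604 -0.07800933] 13.267903733948646
[(63, np.float64(-96.52), np.float64(-101.0), np.float64(-92.7)), (150, np.float64(-120.95), np.float64(-130.3), np.float64(-111.8))]
```

View pics/t4.png

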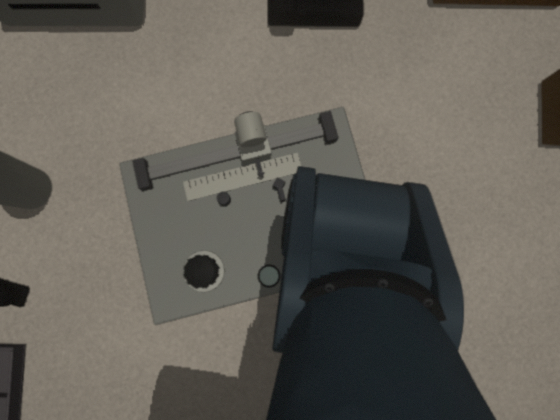

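View pics/s4.png

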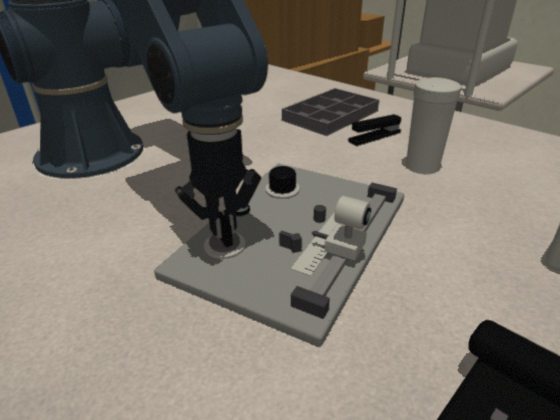

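The carriage moved 26 mm for 30°, and the pointer (around (260,170)) is still clear of the arm in the top view. 24.4 mm remain, so about 28°.

servo_tool:
  rows:
    - [0,0,0,0,0,2,0]
    - [0,0,0,0,0,5,0]
    - [0,0,0,0,0,9,0]
    - [0,0,0,0,0,13,0]
    - [0,0,0,0,0,17,0]
    - [0,0,0,0,0,21,0]
    - [0,0,0,0,0,25,0]
    - [0,0,0,0,0,27,0]
    - [0,0,0,0,0,28,0]
    - [0,0,0,0,0,28,0]

```text
t: 5.23
eef_pos: [536.1, -30.1, 53.5]
ee_rot: [0.404, 0.915, -0.001, 0.001]
wrist_force: [-0.8, -4.4, -3.5]
gripper_width: 13.0
```

```bash
python3 - <<'E'
from m import *
snap('top','t5')
s=arm.state();print(s['t'],s['eef_pos'],s['ee_rot'],s['wrist_force'],s['moment'],s['gripper_width'])
f=load('t5');print(pointer(f,cloud(f)))
E
```

```text
5.2833 [536.10909228 -30.06437867  53.52752946] [ 0.40322325  0.91510017 -0.00112123  0.00119548] [-0.02553585 -5.70161737 -3.76563013] [-0.69938169 -0.07437224 -0.09996158] 13.476672492787797
[(66, np.float64(-120.93), np.float64(-124.7), np.float64(-116.4)), (149, np.float64(-120.91), np.float64(-130.3), np.float64(-111.4))]
```

View pics/t5.png

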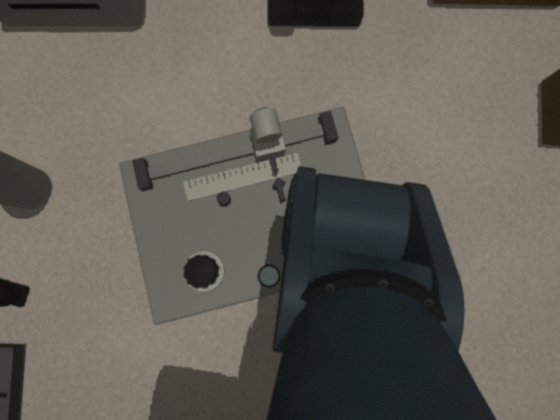

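The pointer is at −120.93 and the arrow at −120.91 mm along the rail, so they are aligned. I'll release without rotating, then go straight up.

servo_tool:
  rows:
    - [0,0,0,0,0,0,0.2]
    - [0,0,0,0,0,0,0.3]
    - [0,0,0,0,0,0,0.5]
    - [0,0,0,0,0,0,0.6]
    - [0,0,0,0,0,0,0.6]
    - [0,0,0,0,0,0,0.6]
    - [0,0,-0.01,0,0,0,0.6]
    - [0,0,-0.03,0,0,0,0.6]
    - [0,0,-0.055,0,0,0,0.6]
    - [0,0,-0.08,0,0,0,0.6]
    - [0,0,-0.105,0,0,0,0.6]
    - [0,0,-0.13,0,0,0,0.6]
    - [0,0,-0.15,0,0,0,0.6]
    - [0,0,-0.16,0,0,0,0.6]
    - [0,0,-0.16,0,0,0,0.6]
    - [0,0,-0.16,0,0,0,0.6]

```text
t: 6.62
eef_pos: [535.7, -29.6, 213.3]
ee_rot: [0.403, 0.915, -0.001, 0.001]
wrist_force: [-0.1, -0.8, -0.6]
gripper_width: 51.0
```

```bash
python3 - <<'E'
from m import *
snap('top','t6');snap('wrist','w6')
s=arm.state();print(s['t'],s['eef_pos'],s['wrist_force'],s['gripper_width'],abs(np.array(s['dq'])).max())
f=load('t6');print(pointer(f,cloud(f)))
f=load('w6');W=cloud(f);m=mask(f,W,(535,-28),40,60,90)
print(cv2.minAreaRect(W[m][:,:2].astype(np.float32)))
E
```

```text
6.7167 [535.26048698 -29.49809961 212.20810455] [-0.61481172 -0.5777226   0.17427945] 51.228112548623606 0.006725782861627377
[(67, np.float64(-120.9), np.float64(-124.7), np.float64(-116.4)), (148, np.float64(-120.97), np.float64(-130.3), np.float64(-111.8))]
((534.2479858398438, -29.874446868896484), (13.308618545532227, 47.26460647583008), 42.496360778808594)
```

View pics/w6.png

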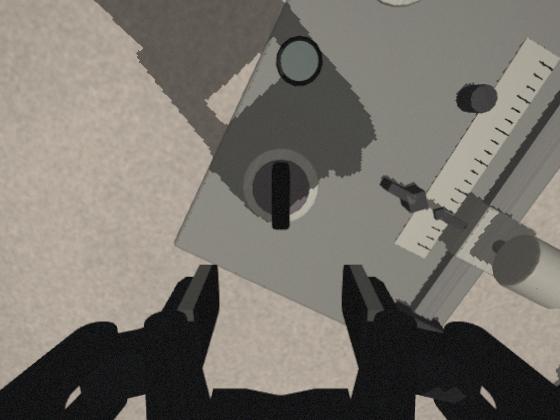

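The wrist view shows the bar knob free of the fingers. The pointer, around (450,218), lines up with the arrow at (405,193), and the arm is clear and still. I'll hand in.

```bash
python3 -c "
from station import arm
print(arm.hand_in())"
```

```text
the job is handed in; nothing more can be done
None
```

The carriage's pointer now stands opposite the arrow-shaped mark, and the job was handed in at about 6.7 s of the 29 s allowed. I pinched the bar-grip knob from above and turned it about 58° clockwise in two steps. Then I opened the fingers and rose 160 mm clear.

- **Alignment:** after letting go, the top camera puts the pointer at −120.9 mm and the arrow at −121.0 mm along the rail. That is within about 0.1 mm, well inside the 10 mm tolerance. The position did not change on release.
- **Arm:** it was at rest with under 1 N on the wrist, and the wrist picture shows the fingers clear of the knob.
- **Lock knob and carriage:** the gripper was never brought near either of them. I did not measure the lock knob's angle at the end.
- **Disagreement:** before the grasp, the top and wrist cameras differed by about 3 mm on where the bar knob was, slightly more than the stated 2 mm calibration. I used a position between the two. The grip pulled the tool about 1 mm sideways, with about 8 N on the wrist.

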